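Hold a probe card on the marked spot of a sprung test table

TASK

Draw the probe card (the tallest card in the slotted rack, the only one with a thick grip bar along its top edge) straight up out of its slot, leaving the two plain cards where they are. Hold it upright, pin down, with its flat board lying along the engraved line of the sprung test table, and lower its pin into the ring on that line, touching the plate nowhere else; press lightly until the table has sunk to about half of its travel, never down hard against the stop. Finish while still gripping the card and holding it pressed there, and disturb nothing else on the worktop.

Things in the scene. Friction and masses are not known exactly. Their poses are not given: they have to be found in the camera images.
- rack: Grey slotted card rack, 88 x 190 x 75 mm, fixed. Origin: centre of underside; y along its length, z up. Three slots at y = -60, 0, +60 mm, each a pair of facing 7 mm grooves in two rails 47 mm apart. A card stands with its width along x, thickness along y, its lower edge 24 mm and the rails' tops 75 mm above the worktop. Which card is in which slot varies.
- probe: Probe card, loose, 60 g: grey 5 mm board, 60 mm wide, black grip bar (50 x 10 x 24 mm) along the top edge, round-ended steel pin (6 mm diameter) down from the middle of the lower edge. Origin: pin tip; x along the width, y through the thickness, z up. Board z = 14 to 102 mm, bar to 125 mm. In the rack the tip is 10 mm above the worktop; above 78 mm it is clear of the rack.
- probe_tip (a point): Tip of the probe card's pin (the same point as probe).
- probe_grip (a point): Middle of the grip bar, 117 mm above the pin's tip: the fingers close here across the bar's 10 mm thickness (card's y).
- blank_a: Plain grey card without grip bar or pin, 60 x 5 x 70 mm, loose in a slot; its top stands 94 mm above the worktop. Origin: middle of its lower edge; z up. Leave it.
- blank_b: The second plain card, the same as blank_a, in another slot. Leave it.
- stage: Test stage, fixed: 120 x 120 x 12 mm base with a sprung 96 mm square table, its white 88 mm plate at z = 70 mm when free. Origin: centre of underside, z up. A fixed upright scale (to z = 72 mm, x = -59 to -54, y = -34 to -10 mm) bears ticks: the table's pointer is at the highest when free and at the widest, middle tick at half travel.
- ring_mark (a point): The marked spot: centre of the ring (16 mm inside, 21 mm outside diameter) engraved on the plate's top surface, 18 mm towards the stage's +y from the table's centre; it sinks with the table. Its x axis is the direction of the engraved line (79 mm long, passing through the ring), z up. The three plain dots on the other half of the plate are not it.
- table (a joint): How far the sprung table is pressed down, m: 0 free, 0.016 at its stop; it moves straight down. It starts to move at 0.6 N and needs 0.4 N more per mm: 3.8 N at half travel (0.008), 7 N at the stop.
- bench_timer: Small white bench timer, 39 x 74 x 59 mm, loose bystander. Origin: centre of its underside.
- agar_jar: Round jar with black lid, 86 mm diameter, 88 mm high, loose bystander. Origin: centre of its underside.
- petri_dish: Petri dish, 92 mm diameter, 15 mm high, loose bystander. Origin: centre of its underside.
- pipette: Adjustable pipette lying flat, 61 x 251 x 30 mm, loose bystander. Origin: centre of its underside.
Things that resemble listed ones, but are neither listed nor needed, are in the scene too. What is shaped like the rack but red is not meant. Leave any yellow look-alike of the probe alone.

How it is judged:
By the outcome, as a careful person would: the job done as asked, in the order asked, and still so for the second after the job is handed in, while the arm keeps its last pose, push and grip.
It also fails if it takes over 51 s, if anything falls off the work surface, if the arm or the gripper's body presses on something with over 40 N, if the wrist force passes 120 N, or if a joint passes its speed limit or range.

ROBOT

A 6-joint arm with a two-finger parallel gripper is mounted at the origin on a cart in front of the work surface, level with it; the furniture and walls round the work are solid. World frame = base frame: x ahead of the robot, y to its left, z up, the work surface at z = 0. Lengths are in m, angles in rad, forces in N, time in s.
With the tool pointing down it reaches from about 0.375 to 0.975 m from the base axis. Payload 3.8 kg.
Tool frame: the origin (TCP) lies where the fingers leave the gripper's body, on its centre line; the fingertips stand 73 mm ahead of it and the grasp point (between the pads) lies 54 mm ahead of it; z points along the fingers, y is the line along which they close (so a half turn about z gives the same grasp; the last joint's range is limited). The gripper opens to 85 mm and grips with 20 to 120 N. Pads are 22 mm wide; open, the fingers measure 114 mm over their backs; the gripper's body (76 mm by 85 mm) begins 54 mm behind the grasp point. The pads swing forward as they close: fully open they stand 13 mm farther back than shut.
Start: joints at [-1.339, 0.264, 1.604, -0, 1.274, -0.037], TCP at [0.179, -0.651, 0.304] pointing down, gripper open.
Joint ranges: [-2.63, 2.63], [-0.94, 2.18], [0.31, 2.57], [-1.31, 4.45], [0, 2.66], [-2.55, 2.55]. Speed limits (rad/s): [2.57, 2.57, 3.14, 3.14, 3.14, 3.14].

INTERFACE

Orientations are given as a rotation vector (axis times angle).
In Python, from workcell import read_state, viewer, bot gives the robot as it stands.
- The arm moves only by the tool jog_arm, never from a script. Its argument "increments" is a list that holds one entry, the list of rows, each a list of 7 numbers: the shift along the tool's x, y, z in units of 30 mm (1.0 is 30 mm), then the turn, a rotation vector about the tool's x, y, z in units of 6 degrees (1.0 is 6 degrees), then the opening, from -1 (shut) to 1 (fully open). A call has exactly 5 rows; each row shifts and turns the commanded pose from where the row before left it, along the tool's axes as they then stand; what a row does not reach is not made up. A row lasts 1/12 s, in which the tool goes at most 41.7 mm and 7.16 degrees, less where a joint would pass 70% of its speed; a pose out of reach is approached as far as the arm can. A call is refused whole if a number of a shift passes 1 or a number of a turn 1, either way. A call with a gripper value outside its range is refused whole. The fingers move at their own pace and stop on an object; "force" is the grip in N (left out, the last holds). Time passes only in rows, so rows that do not move let the fingers close, or fill a call up. It gives the time, the measured TCP pose, the force, the opening and the grip force at its end, in the units of the state.
- read_state(): the state, without advancing time (a new reading comes with each control period).
- viewer.read_camera(name): name is "scene" or "top" or "wrist"; returns (picture, depth): 480x640x3 uint8, blue, green, red; 480x640 float32, m along the optical axis (not along the pixel's ray), 0 where there is no reading.
- viewer.camera_params(name): a dict with "fx", "fy", "cx", "cy" (pixels), "R" (3x3) and "t" (3): a world point X has camera coordinates R X + t; the wrist camera has in their place "hand_eye" (4x4, takes a point from camera to tool coordinates, whose origin is the TCP and whose axes are the flange's). Camera axes: x right, y down, z forward; pixel columns grow to the right and rows downward; lengths in m; the calibration is good to about 2 mm. A picture is of the moment at which its call begins: read the wrist's pose just before it. camera_params takes no time and is no camera call.
- bot.finish_job(): hands the job in; it is judged then, once.
The state is a dict: "time": time; "q": joint angles; "joint_vel": joint speeds; "joint_torque": joint torques, N m; "tool_pos": TCP position; "tcp_rot": TCP orientation; "wrist_force": force on the tool from outside, world axes, zero at the start; "torque": the same for the moment, N m; "width": opening from 0.0 (shut) to 1.0 (fully open); "grip_force": force on a finger pad.
Only numpy, scipy, OpenCV 4.12 (cv2) and the standard library are available. Lean on these libraries where they do the work, as an engineer would, in place of code of your own. Each camera call takes 0.05 s, during which the arm holds its last target. There are 200 camera calls.

## Working session

There is one attempt and no reset: what is moved stays moved. The work goes in short steps, Python scripts to look and compute and a tool call to move; the robot and the scene stay as the last step left them, time stands still between calls to the robot, and variables do not carry over. Pictures are saved under pics/ and viewed, at most 10 in all, crops included, and the job is handed in when it is done.

Besides the shell and the picture viewer there is one more tool, called after "Request:" in YAML: its name, and indented under it one key for each argument. jog_arm: Moves the arm, as the interface text tells. Its arguments: {"type":"object","properties":{"increments":{"type":"array","items":{"type":"array","items":{"type":"array","items":{"type":"number"}}}},"force":{"type":"number"}},"required":["increments"]}

```bash
ls; mkdir -p pics
cat > h.py <<'E'
import numpy as np, cv2
from scipy.spatial.transform import Rotation as Ro
from workcell import read_state, viewer, bot
def snap(n,save=None):
    s=read_state(); im,d=viewer.read_camera(n); p=viewer.camera_params(n)
    if n=='wrist':
        H=np.array(p['hand_eye']); R=Ro.from_rotvec(s['tcp_rot']).as_matrix()
        Rc=R@H[:3,:3]; C=R@H[:3,3]+np.array(s['tool_pos'])
    else:
        Rc=np.array(p['R']).T; C=-Rc@np.array(p['t'])
    K=(p['fx'],p['fy'],p['cx'],p['cy'])
    np.savez('last_'+n+'.npz',im=im,d=d,Rc=Rc,C=C,K=K)
    if save: cv2.imwrite('pics/'+save,im)
    return im,d,Rc,C,K
def load(n):
    z=np.load('last_'+n+'.npz'); return [z[k] for k in('im','d','Rc','C','K')]
def cloud(d,Rc,C,K):
    v,u=np.indices(d.shape); P=np.stack([(u-K[2])/K[0]*d,(v-K[3])/K[1]*d,d],-1)
    return P@Rc.T+C
def ray(u,v,z,Rc,C,K):
    r=Rc@np.array([(u-K[2])/K[0],(v-K[3])/K[1],1]); return C+r*(z-C[2])/r[2]
E
python3 - <<'E'
from h import *
for n in('top','scene'):
    im,d,Rc,C,K=snap(n,n+'0.png'); print(n,C,Rc[:,2],K)
print({k:np.round(v,3) for k,v in read_state().items()})
E
```

```text
pics
top [0.29256311 0.04457121 1.44489   ] [ 0.20074185 -0.01126079 -0.97957945] (480.69340350028006, 480.69340350028006, 315.94003307819423, 244.03176963407415)
scene [-0.23945971  0.79300412  0.7322819 ] [ 0.6230614  -0.60244628 -0.49885165] (484.9689670323978, 484.9689670323978, 311.26916553416993, 247.81528820045645)
{'time': np.float64(0.1), 'q': array([-1.339,  0.265,  1.605, -0.   ,  1.274, -0.037]), 'joint_vel': array([ 0.002, -0.001, -0.003,  0.   , -0.003,  0.   ]), 'joint_torque': array([ 0.0000e+00, -5.1670e+01, -3.6859e+01, -0.0000e+00,  6.0000e-03,
       -0.0000e+00]), 'tool_pos': array([ 0.179, -0.65 ,  0.303]), 'tcp_rot': array([-3.111, -0.421,  0.   ]), 'wrist_force': array([ 0.256, -0.423,  0.866]), 'torque': array([-0.024,  0.021,  0.04 ]), 'grip_force': np.float64(0.0), 'width': np.float64(1.0)}
```

View pics/top0.png

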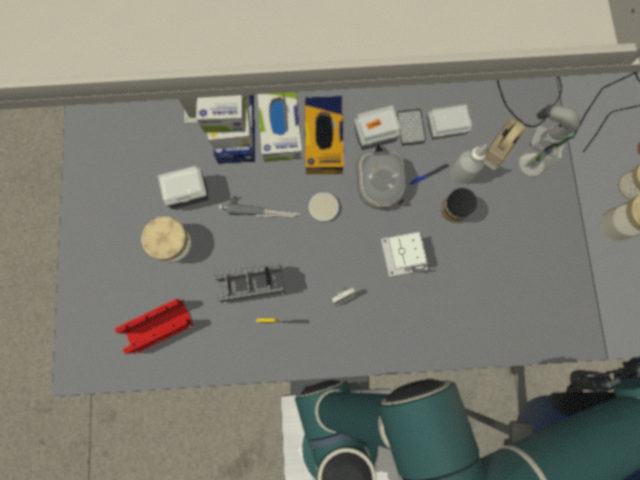

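View pics/scene0.png

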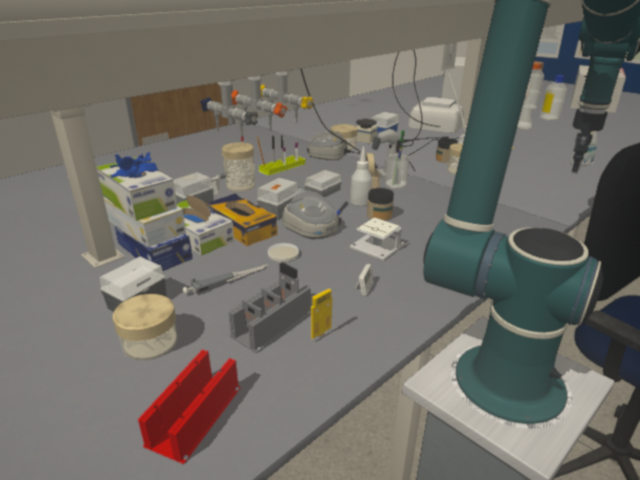

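The top view shows the grey rack at about (250,283) with the black grip bar near (267,275), and the stage at (404,254) with its ring near (403,251). The yellow look-alike is at (280,321) and the red rack at (155,326). The scene view confirms the probe is in the slot nearest the robot's side.

Run:
```python
from h import *
im,d,Rc,C,K=load('top'); P=cloud(d,Rc,C,K)
sub=np.zeros(d.shape,bool); sub[255:305,210:292]=1
for lo,hi in((.115,.15),(.084,.1),(.06,.084)):
    m=sub&(P[...,2]>lo)&(P[...,2]<hi); v,u=np.nonzero(m); q=P[m]
    print(lo,m.sum(), cv2.minAreaRect(q[:,:2].astype('f4')) if len(q) else '', q.mean(0) if len(q) else '', (u.mean(),v.mean()))
sub[:]=0; sub[225:285,370:435]=1
for lo,hi in((.064,.08),(.005,.03)):
    m=sub&(P[...,2]>lo)&(P[...,2]<hi); q=P[m]; print('stage',m.sum(),cv2.minAreaRect(q[:,:2].astype('f4')),q.mean(0))
a=cv2.resize(im[220:290,370:440],(560,560),interpolation=2); b=cv2.resize(im[255:310,210:295],None,fx=560/85,fy=560/85,interpolation=2)
cv2.imwrite('pics/c1.png',np.hstack([a[:360],np.zeros((360,5,3),'u1'),b[:360,:235]]) if 0 else cv2.resize(np.vstack([cv2.resize(a,(400,400)),cv2.resize(im[255:310,210:295],(400,259)) [:200]]),None,fx=1,fy=1))
for (u,v) in((124,325),(185,187),(290,210),(322,207),(344,295),(280,321),(166,240),(404,190)): print(u,v,np.round(P[v,u],3))
```

```text
0.115 77 ((0.4810563027858734, 0.1707904040813446), (0.049547575414180756, 0.010827449150383472), 5.285394191741943) [0.48099886 0.17062045 0.13322122] (np.float64(266.5844155844156), np.float64(275.87012987012986))
0.084 99 ((0.4753779172897339, 0.231011301279068), (0.059729792177677155, 0.12526366114616394), 5.601535320281982) [0.47100425 0.25732801 0.09206372] (np.float64(237.57575757575756), np.float64(283.3333333333333))
0.06 810 ((0.4755895435810089, 0.230851948261261), (0.08018579334020615, 0.19049224257469177), 5.2844038009643555) [0.47371899 0.23227904 0.07350632] (np.float64(247.31358024691357), np.float64(282.6493827160494))
stage 1026 ((0.5327361226081848, -0.23508407175540924), (0.1085321232676506, 0.09586206823587418), 6.748265266418457) [ 0.53644849 -0.23448082  0.06940562]
stage 565 ((0.5392689108848572, -0.23219087719917297), (0.19692470133304596, 0.18566127121448517), 85.07241821289062) [ 0.52155223 -0.20970441  0.01019349]
124 325 [0.376 0.582 0.076]
185 187 [0.765 0.402 0.095]
290 210 [0.702 0.102 0.001]
322 207 [0.702 0.002 0.011]
344 295 [ 0.422 -0.042  0.059]
280 321 [ 0.363  0.15  -0.   ]
166 240 [0.61 0.46 0.09]
404 190 [ 0.729 -0.249  0.048]
```

View pics/c1.png

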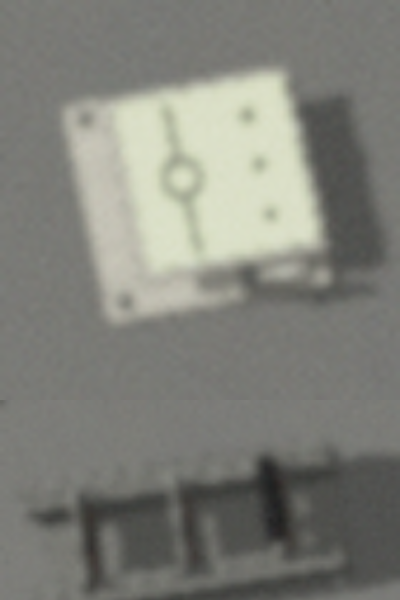

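Request:
jog_arm:
  increments:
    - [[0.5,-0.5,0,0,0,0.85,1],[0.9,-0.9,0,0,0,0.85,1],[0.9,-1,0,0,0,0,1],[0.9,-1,0,0,0,0,1],[0.9,-1,0,0,0,0,1]]

```text
time: 0.52
tool_pos: [0.2844, -0.5023, 0.3031]
tcp_rot: [-3.137, -0.141, 0.0]
wrist_force: [0.5, -0.7, 0.3]
width: 0.997
grip_force: 0.0
```

Request:
jog_arm:
  increments:
    - [[0.9,-1,0,0,0,0,1],[0.9,-1,0,0,0,0,1],[0.9,-1,0,0,0,0,1],[0.9,-1,0,0,0,0,1],[0.9,-1,0,0,0,0,1]]

```text
time: 0.93
tool_pos: [0.4053, -0.3404, 0.3035]
tcp_rot: [-3.138, -0.142, 0.0]
wrist_force: [-0.4, -0.4, -0.3]
width: 1.0
grip_force: 0.0
```

Run:
```python
from h import *
print(viewer.camera_params('wrist')); s=read_state(); print(s['time'],s['tool_pos'],Ro.from_rotvec(s['tcp_rot']).as_matrix().round(3))
im,d,Rc,C,K=load('top')
for u,v in((401.85,251.15),(399.2,238.4),(405,263.7)): print(ray(u,v,.07,Rc,C,K))
```

```text
{'fx': 343.03090776961943, 'fy': 343.03090776961943, 'cx': 324.1486510989165, 'cy': 240.07117367380079, 'hand_eye': array([[-5.98303591e-04, -9.46089877e-01, -3.23903669e-01,
         8.39959103e-02],
       [ 9.99999811e-01, -5.20878244e-04, -3.25732168e-04,
        -4.96562561e-04],
       [ 1.39457533e-04, -3.23903803e-01,  9.46090010e-01,
        -6.90042169e-02],
       [ 0.00000000e+00,  0.00000000e+00,  0.00000000e+00,
         1.00000000e+00]])}
0.9333 [ 0.40534932 -0.34038625  0.30354452] [[ 0.996  0.09  -0.   ]
 [ 0.09  -0.996  0.   ]
 [-0.    -0.    -1.   ]]
[ 0.53703454 -0.21935524  0.07      ]
[ 0.57533767 -0.21542453  0.07      ]
[ 0.49963542 -0.22474664  0.07      ]
```

Request:
jog_arm:
  increments:
    - [[0.93,-0.72,0,0,0,0,1],[0.93,-0.72,0,0,0,0,1],[0.93,-0.72,0,0,0,0,1],[0.93,-0.72,0,0,0,0,1],[0.8,-0.72,0,0,0,0,1]]

```text
time: 1.35
tool_pos: [0.5312, -0.2208, 0.3035]
tcp_rot: [-3.138, -0.143, 0.0]
wrist_force: [0.7, 0.0, -0.4]
width: 0.997
grip_force: 0.0
```

Request:
jog_arm:
  increments:
    - [[0,0,0,0,0,0,1],[0,0,0,0,0,0,1],[0,0,0,0,0,0,1],[0,0,0,0,0,0,1],[0,0,0,0,0,0,1]]

```text
time: 1.77
tool_pos: [0.5292, -0.2235, 0.3037]
tcp_rot: [3.138, 0.14, -0.001]
wrist_force: [0.5, 1.1, 0.2]
width: 1.0
grip_force: 0.0
```

Run:
```python
from h import *
im,d,Rc,C,K=snap('wrist','w1.png'); P=cloud(d,Rc,C,K)
s=read_state(); print(s['tool_pos'],s['wrist_force'])
m=(np.abs(P[...,2]-.07)<.006)&(im.min(-1)>150); q=P[m].astype('f4'); print(m.sum(),cv2.minAreaRect(q[:,:2]),np.median(q[:,2]))
```

```text
[ 0.52924165 -0.22346638  0.30382417] [-0.07384422 -0.91011722  0.65724167]Traceback (most recent call last):
  File "<stdin>", line 4, in <module>
cv2.error: OpenCV(4.12.0) /io/opencv/modules/imgproc/src/convhull.cpp:143: error: (-215:Assertion failed) total >= 0 && (depth == CV_32F || depth == CV_32S) in function 'convexHull'
```

View pics/w1.png

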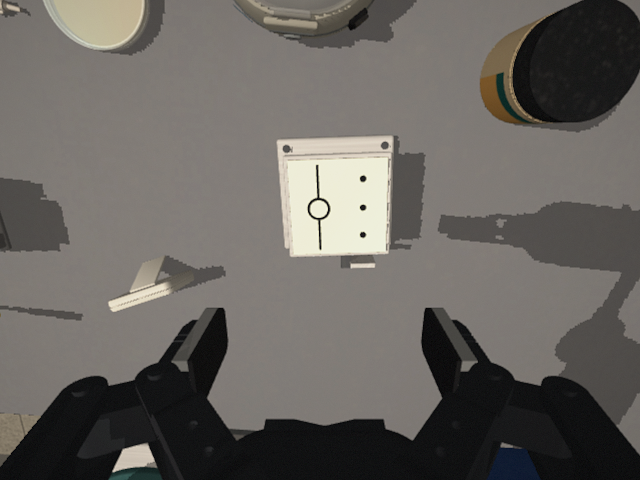

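Wrist view: ring centred at about (319,209), line from (318,165) to (320,249), three dots at right, scale at (360,262).

Run:
```python
from h import *
im,d,Rc,C,K=load('wrist'); P=cloud(d,Rc,C,K)
print(d[209,340],P[209,340],im[209,340],C)
g=im.min(-1); x0,y0=290,160
m=np.uint8(g[y0:254,x0:345]<110); n,l,st,ce=cv2.connectedComponentsWithStats(m,connectivity=8); 
for i in range(1,n): print(st[i],ce[i]+[x0,y0])
i=1+np.argmax(st[1:,4]); 
yy,xx=np.nonzero(l==i); yy=yy+y0; xx=xx+x0
Q=np.array([ray(u,v,.07,Rc,C,K)[:2] for u,v in zip(xx,yy)])
top=Q[yy<195].mean(0); bot=Q[yy>223].mean(0); print('yaw',np.degrees(np.arctan2(*(top-bot)[::-1])))
r=(yy>197)&(yy<221); print('ring',cv2.minEnclosingCircle(Q[r].astype('f4')),'mean',Q[r].mean(0))
```

```text
0.3120835 [ 0.53992484 -0.23640696  0.06833311] [216 237 238] [ 0.61284317 -0.21547547  0.37271438]
[ 18   5  22  85 249] [318.24497992 206.80722892]
yaw 7.0550922086332015
ring ((0.5386937260627747, -0.21677948534488678), 0.010522788390517235) mean [ 0.53910521 -0.21672076]
```

Request:
jog_arm:
  increments:
    - [[0,-0.7,0,0,0,0,1],[0,-1,0,0,0,0,1],[0,-1,0,0,0,0,1],[0,-1,0,0,0,0,1],[0,-1,0,0,0,0,1]]

```text
time: 2.23
tool_pos: [0.5166, -0.0819, 0.3041]
tcp_rot: [3.138, 0.139, 0.001]
wrist_force: [0.6, -0.3, -0.9]
width: 0.997
grip_force: 0.0
```

Request:
jog_arm:
  increments:
    - [[-0.1,-1,0,0,0,0,1],[-0.1,-1,0,0,0,0,1],[-0.1,-1,0,0,0,0,1],[-0.1,-1,0,0,0,0,0.2],[0,-1,0,0,0,0,0]]

```text
time: 2.65
tool_pos: [0.4908, 0.0666, 0.3041]
tcp_rot: [3.138, 0.14, 0.0]
wrist_force: [-0.2, 0.5, -0.5]
width: 0.748
grip_force: 0.0
```

Request:
jog_arm:
  increments:
    - [[0,-1,0,0,0,0,0],[0,-1,0,0,0,0,0],[0,-1,0,0,0,0,0],[0,-0.5,0,0,0,0,0],[0,0,0,0,0,0,0]]

```text
time: 3.07
tool_pos: [0.4819, 0.1726, 0.3041]
tcp_rot: [-3.137, -0.145, -0.001]
wrist_force: [-0.3, -1.5, -0.4]
width: 0.5
grip_force: 0.0
```

Run:
```python
from h import *
im,d,Rc,C,K=snap('wrist','w2.png'); P=cloud(d,Rc,C,K)
s=read_state(); print(s['time'],s['tool_pos'],s['tcp_rot'],s['q'],s['width'])
for lo,hi in((.125,.145),(.087,.1),(.068,.08)):
    m=(P[...,2]>lo)&(P[...,2]<hi)&(np.hypot(P[...,0]-.476,P[...,1]-.23)<.12)&(d>.1); q=P[m].astype('f4'); print(lo,m.sum(),q.mean(0),cv2.minAreaRect(q[:,:2]))
```

```text
3.1167 [0.4820712  0.17123421 0.30400115] [3.13810075e+00 1.45096169e-01 3.71537387e-04] [ 2.92716233e-01 -4.78886312e-02  1.94740395e+00 -2.03705624e-04
  1.24188194e+00  1.77117028e+00] 0.4997847036871572Traceback (most recent call last):
  File "<stdin>", line 5, in <module>
cv2.error: OpenCV(4.12.0) /io/opencv/modules/imgproc/src/convhull.cpp:143: error: (-215:Assertion failed) total >= 0 && (depth == CV_32F || depth == CV_32S) in function 'convexHull'
```

View pics/w2.png

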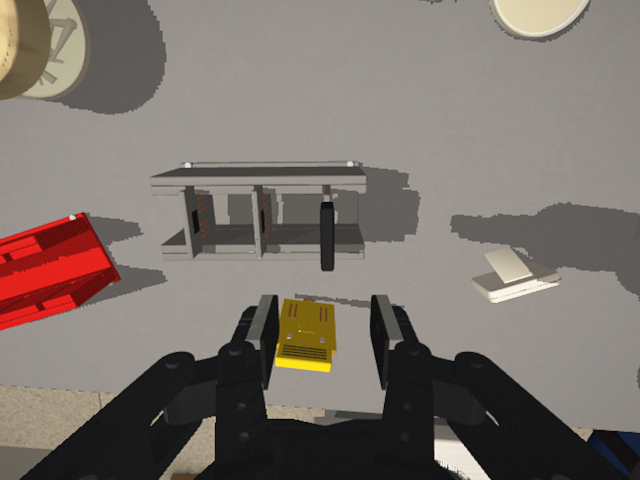

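The wrist view shows the black bar at about (327,237), well between the fingers laterally. The plain cards are at (190,220) and (260,220), and the yellow look-alike at (307,335), 0.1 m nearer the robot.

Run:
```python
from h import *
im,d,Rc,C,K=load('wrist'); P=cloud(d,Rc,C,K)
for lo,hi in((.129,.145),(.087,.1),(.068,.08)):
    m=(P[...,2]>lo)&(P[...,2]<hi)&(np.hypot(P[...,0]-.476,P[...,1]-.23)<.12)&(d>.1); q=P[m].astype('f4'); print(lo,m.sum(),q.mean(0),cv2.minAreaRect(q[:,:2].copy()))
```

```text
0.129 864 [0.48487446 0.17152408 0.13370502] ((0.48377692699432373, 0.1714322566986084), (0.049790188670158386, 0.01044449582695961), 5.80311918258667)
0.087 1234 [0.46052733 0.25139388 0.09229771] ((0.43491417169570923, 0.2275252342224121), (0.14675913751125336, 0.12423601746559143), 5.246826648712158)
0.068 7468 [0.47918916 0.2326035  0.07383659] ((0.4391517639160156, 0.2272702306509018), (0.1561284214258194, 0.18982917070388794), 5.713271141052246)
```

Request:
jog_arm:
  increments:
    - [[0.05,0,0.8,0,0,0,0],[0,0,1,0,0,0,0],[0,0,1,0,0,0,0],[0,0,0.8,0,0,0,0],[0,0,0.45,0,0,0,0]]

```text
time: 3.53
tool_pos: [0.4821, 0.1685, 0.1791]
tcp_rot: [3.137, 0.139, -0.007]
wrist_force: [-0.7, -0.5, -0.6]
width: 0.501
grip_force: 0.0
```

Request:
jog_arm:
  increments:
    - [[0,0,0,0,0,0,0],[0,0,0,0,0,0,-1],[0,0,0,0,0,0,-1],[0,0,0,0,0,0,-1],[0,0,0,0,0,0,-1]]
  force: 40

```text
time: 3.95
tool_pos: [0.485, 0.1709, 0.1843]
tcp_rot: [-3.138, -0.142, -0.006]
wrist_force: [-0.8, -0.9, 2.1]
width: 0.11
grip_force: 43.7
```

Request:
jog_arm:
  increments:
    - [[0,0,0,0,0,0,-1],[0,0,0,0,0,0,-1],[0,0,0,0,0,0,-1],[0,0,0,0,0,0,-1],[0,0,0,0,0,0,-1]]

```text
time: 4.37
tool_pos: [0.485, 0.1712, 0.1842]
tcp_rot: [-3.138, -0.143, -0.006]
wrist_force: [0.4, -0.6, 5.7]
width: 0.108
grip_force: 44.4
```

Request:
jog_arm:
  increments:
    - [[0,0,-0.2,0,0,0,-1],[0,0,-0.3,0,0,0,-1],[0,0,-0.4,0,0,0,-1],[0,0,-0.4,0,0,0,-1],[0,0,-0.4,0,0,0,-1]]

```text
time: 4.78
tool_pos: [0.4837, 0.171, 0.2349]
tcp_rot: [-3.138, -0.143, -0.0]
wrist_force: [1.1, -0.2, -2.1]
width: 0.107
grip_force: 43.2
```

Request:
jog_arm:
  increments:
    - [[0,0,-0.4,0,0,0,-1],[0,0,-0.4,0,0,0,-1],[0,0,-0.5,0,0,0,-1],[0,0,-0.5,0,0,0,-1],[0,0,-0.5,0,0,0,-1]]

```text
time: 5.2
tool_pos: [0.4832, 0.1708, 0.3037]
tcp_rot: [3.138, 0.143, -0.001]
wrist_force: [0.1, 0.1, -0.7]
width: 0.107
grip_force: 43.3
```

Request:
jog_arm:
  increments:
    - [[0,0,-0.3,0,0,0,-1],[0,0,-0.1,0,0,0,-1],[0,0,0,0,0,0,-1],[0,0,0,0,0,0,-1],[0,0,0,0,0,0,-1]]

```text
time: 5.62
tool_pos: [0.4831, 0.1708, 0.3132]
tcp_rot: [3.138, 0.143, -0.003]
wrist_force: [0.6, -1.0, -0.5]
width: 0.106
grip_force: 43.3
```

Run:
```python
from h import *
im,d,Rc,C,K=snap('wrist'); s=read_state(); print(s['tool_pos'],s['tcp_rot'])
im2,*_=snap('scene'); 
cv2.imwrite('pics/lift.png',np.hstack([cv2.resize(im,(400,300)),cv2.resize(im2[180:380,180:380],(300,300),interpolation=2)]))
```

```text
[0.48310567 0.17075168 0.31312595] [ 3.13782939  0.14247995 -0.00356102]
```

View pics/lift.png

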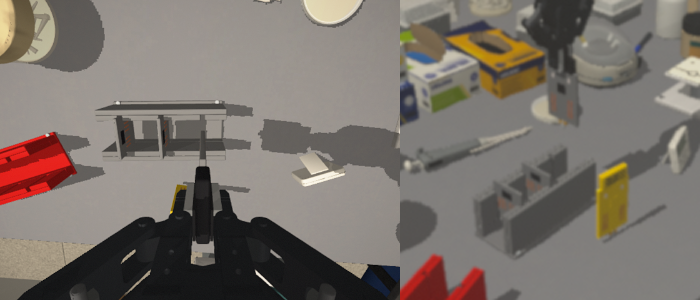

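The card is out and upright; both plain cards are still in the rack at (122,135) and (165,135). Moving on to the stage.

Request:
jog_arm:
  increments:
    - [[0,0.5,0,0,0,0,-1],[0,0.9,0,0,0,0,-1],[0.1,0.9,0,0,0,0,-1],[0.1,0.9,0,0,0,0,-1],[0.1,0.9,0,0,0,0,-1]]

```text
time: 6.13
tool_pos: [0.5035, 0.0482, 0.3136]
tcp_rot: [-3.138, -0.144, 0.002]
wrist_force: [0.2, -0.8, -0.6]
width: 0.107
grip_force: 43.3
```

Request:
jog_arm:
  increments:
    - [[0.1,0.9,0,0,0,0,-1],[0.1,0.9,0,0,0,0,-1],[0.1,0.9,0,0,0,0,-1],[0.1,0.9,0,0,0,0,-1],[0,0.9,0,0,0,0,-1]]

```text
time: 6.55
tool_pos: [0.5281, -0.0854, 0.3136]
tcp_rot: [-3.138, -0.142, 0.002]
wrist_force: [0.6, -0.9, -1.1]
width: 0.107
grip_force: 43.3
```

Request:
jog_arm:
  increments:
    - [[0,0.9,0,0,0,0,-1],[0,0.9,0,0,0,0,-1],[0,0.9,0,0,0,0,-1],[0,0.9,0,0,0,0,-1],[0,0.84,0,0,0,-0.3,-1]]

```text
time: 6.97
tool_pos: [0.5398, -0.2182, 0.3134]
tcp_rot: [-3.135, -0.192, 0.002]
wrist_force: [-0.0, 0.3, -0.9]
width: 0.107
grip_force: 43.3
```

Request:
jog_arm:
  increments:
    - [[0,0,0,0,0,0,-1],[0,0,0,0,0,0,-1],[0,0,0,0,0,0,-1],[0,0,0,0,0,0,-1],[0,0,0,0,0,0,-1]]

```text
time: 7.38
tool_pos: [0.54, -0.2157, 0.3142]
tcp_rot: [-3.135, -0.193, 0.001]
wrist_force: [-0.6, -0.2, -0.3]
width: 0.104
grip_force: 43.3
```

Run:
```python
from h import *
s=read_state(); p=np.array(s['tool_pos']);R=Ro.from_rotvec(s['tcp_rot']).as_matrix(); print(p,R.round(4),s['wrist_force'],s['torque'])
im,d,Rc,C,K=snap('scene')
def proj(X): c=Rc.T@(np.array(X)-C); return c[0]/c[2]*K[0]+K[2],c[1]/c[2]*K[1]+K[3]
for n,X in(('grip',p+R@[0,0,.057]),('tip',p+R@[0,0,.174]),('ring',[.5387,-.2168,.07])): print(n,proj(X))
u,v=map(int,proj(p+R@[0,0,.13])); x0,y0=u-50,v-60; print(x0,y0)
cv2.imwrite('pics/s3.png',cv2.resize(im[y0:y0+100,x0:x0+100],(600,600),interpolation=2))
```

```text
[ 0.54002133 -0.21569704  0.31415689] [[ 9.924e-01  1.230e-01 -4.000e-04]
 [ 1.230e-01 -9.924e-01  5.000e-04]
 [-4.000e-04 -5.000e-04 -1.000e+00]] [-0.6416368  -0.20922807 -0.34375258] [-0.03507721 -0.05583472 -0.04022964]
grip (np.float64(378.0756214078292), np.float64(168.5015583099554))
tip (np.float64(375.2797648486061), np.float64(207.25828909454677))
ring (np.float64(374.3005674065569), np.float64(228.97983687563286))
326 133
```

View pics/s3.png

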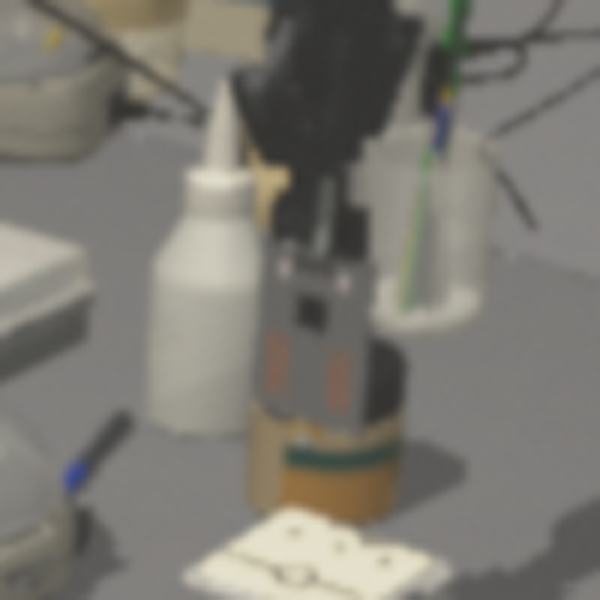

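In the crop the pin tip is at (303,442), i.e. scene pixel (376.5,206.7). The ring is at (297,576), i.e. pixel (375.5,229). Both sit 1 px from prediction with the same offset, so the tip is above the ring and the board is upright.

Request:
jog_arm:
  increments:
    - [[0,0.03,0.3,0,0,0,-1],[0,0,0.5,0,0,0,-1],[0,0,0.5,0,0,0,-1],[0,0,0.4,0,0,0,-1],[0,0,0.2,0,0,0,-1]]

```text
time: 7.85
tool_pos: [0.5392, -0.2168, 0.2547]
tcp_rot: [-3.134, -0.193, 0.005]
wrist_force: [-0.1, -0.6, -1.4]
width: 0.107
grip_force: 43.3
```

Request:
jog_arm:
  increments:
    - [[0,0,0,0,0,0,-1],[0,0,0,0,0,0,-1],[0,0,0,0,0,0,-1],[0,0,0,0,0,0,-1],[0,0,0,0,0,0,-1]]

```text
time: 8.27
tool_pos: [0.5408, -0.2179, 0.2585]
tcp_rot: [3.135, 0.192, 0.003]
wrist_force: [-0.3, 0.3, -0.9]
width: 0.107
grip_force: 43.3
```

```bash
cat > chk.py <<'E'
from h import *
import sys
s=read_state(); print(s['time'],s['tool_pos'],s['tcp_rot'],s['wrist_force'])
im,d,Rc,C,K=snap('wrist'); P=cloud(d,Rc,C,K)
# plate height: bright points on the plate, clear of the card
c,si=np.cos(.123),np.sin(.123); X=P[...,0]-.5387; Y=P[...,1]+.2168
lx=c*X+si*Y; ly=-si*X+c*Y
m=(np.abs(lx)<.035)&(ly<-.012)&(ly>-.055)&(P[...,2]<.085)&(P[...,2]>.045)&(im.min(-1)>150)
print('plate',m.sum(),np.median(P[m][:,2]) if m.any() else '')
F=[]
for i in range(6): viewer.read_camera('top'); F.append(read_state()['wrist_force'])
print('F',np.mean(F,0))
if len(sys.argv)>1:
    im2,*_=snap('scene'); cv2.imwrite('pics/'+sys.argv[1],np.hstack([cv2.resize(im2[180:270,330:420],(500,500),interpolation=2),cv2.resize(im[100:340,220:370],(300,500))]))
E
python3 chk.py n1.png
```

```text
8.2667 [ 0.54075356 -0.21790265  0.2584987 ] [3.13485967e+00 1.91688590e-01 2.69932088e-03] [-0.28108217  0.34966973 -0.8976108 ]
plate 2727 0.06916285987539345
F [ 0.27252558  0.13622005 -1.1683915 ]
```

View pics/n1.png

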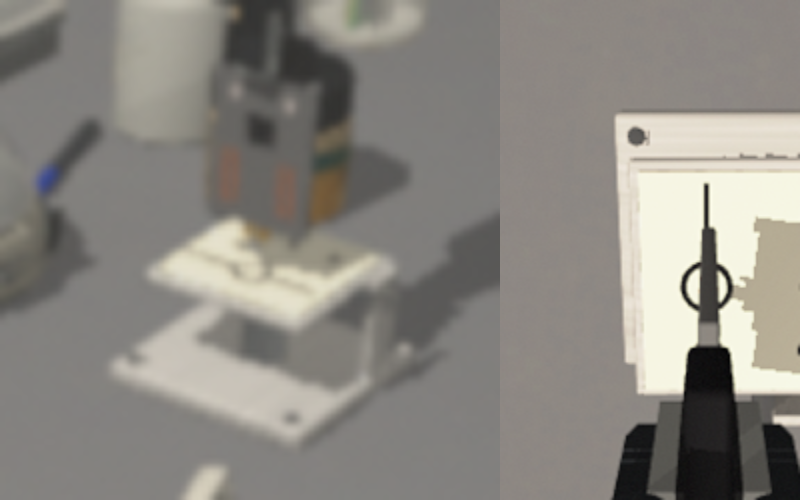

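The pin hangs just above the ring (scene crop (252,250), ring at (252,270)). In the wrist crop the board is collinear with the line, about 1 mm to its right.

Request:
jog_arm:
  increments:
    - [[-0.02,-0.04,0,0,0,0,-1],[0,0,0.15,0,0,0,-1],[0,0,0.15,0,0,0,-1],[0,0,0.1,0,0,0,-1],[0,0,0,0,0,0,-1]]

```text
time: 9.08
tool_pos: [0.5389, -0.2163, 0.2441]
tcp_rot: [-3.135, -0.192, 0.003]
wrist_force: [0.0, 0.1, -0.1]
width: 0.109
grip_force: 43.4
```

Request:
jog_arm:
  increments:
    - [[0,0,0,0,0,0,-1],[0,0,0,0,0,0,-1],[0,0,0,0,0,0,-1],[0,0,0,0,0,0,-1],[0,0,0,0,0,0,-1]]

```text
time: 9.5
tool_pos: [0.5395, -0.2166, 0.2456]
tcp_rot: [3.136, 0.192, 0.0]
wrist_force: [-0.4, -0.5, -0.9]
width: 0.106
grip_force: 43.3
```

```bash
python3 chk.py
```

```text
9.5 [ 0.53953696 -0.21657346  0.24557123] [3.13556976e+00 1.91786972e-01 3.98695229e-04] [-0.3551696  -0.45593105 -0.93900148]
plate 2363 0.06917069848880236
F [-0.19123146 -0.05180362 -0.77770022]
```

Request:
jog_arm:
  increments:
    - [[0,0,0.05,0,0,0,-1],[0,0,0.05,0,0,0,-1],[0,0,0,0,0,0,-1],[0,0,0,0,0,0,-1],[0,0,0,0,0,0,-1]]

```text
time: 10.27
tool_pos: [0.5396, -0.2166, 0.2425]
tcp_rot: [3.136, 0.192, 0.001]
wrist_force: [-0.7, -0.0, 0.9]
width: 0.109
grip_force: 43.5
```

```bash
python3 chk.py
```

```text
10.2667 [ 0.53962653 -0.21656961  0.24254174] [3.13553402e+00 1.91940593e-01 5.42650033e-04] [-0.67307744 -0.02412305  0.94726486]
plate 2332 0.0676247464878307
F [ 0.38437785 -0.33897456  0.35803785]
```

Contact: the plate has sunk 1.5 mm and the force has risen 1.2 N, which agree. About 6.4 mm to go.

Request:
jog_arm:
  increments:
    - [[0,0,0.05,0,0,0,-1],[0,0,0.05,0,0,0,-1],[0,0,0.05,0,0,0,-1],[0,0,0.05,0,0,0,-1],[0,0,0,0,0,0,-1]]

```text
time: 11.03
tool_pos: [0.5396, -0.2166, 0.2364]
tcp_rot: [3.136, 0.192, 0.0]
wrist_force: [-0.6, 0.3, 3.0]
width: 0.107
grip_force: 43.9
```

Request:
jog_arm:
  increments:
    - [[0,0,0,0,0,0,-1],[0,0,0,0,0,0,-1],[0,0,0,0,0,0,-1],[0,0,0,0,0,0,-1],[0,0,0,0,0,0,-1]]

```text
time: 11.45
tool_pos: [0.5396, -0.2166, 0.2365]
tcp_rot: [3.136, 0.192, 0.0]
wrist_force: [-0.1, -0.7, 2.7]
width: 0.104
grip_force: 43.9
```

```bash
python3 chk.py n2.png
```

```text
11.45 [ 0.53956029 -0.21657244  0.23650327] [3.13559962e+00 1.91785034e-01 3.96234840e-04] [-0.14899343 -0.68149115  2.73335728]
plate 2381 0.06181607609363515
F [ 0.43941207 -0.58556425  2.44225717]
```

View pics/n2.png

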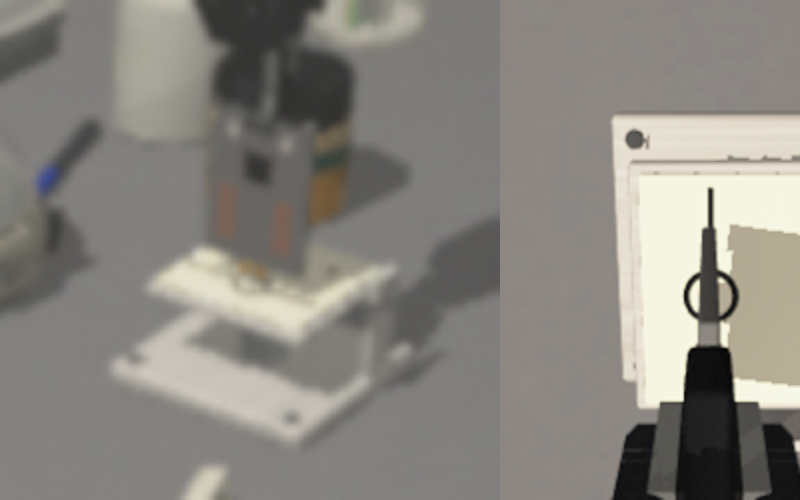

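The plate is down 7.35 mm at about 3.4 N. The pin is inside the ring (scene crop about (250,276)) and the board is collinear with the line. One last trim of 0.6 mm.

Request:
jog_arm:
  increments:
    - [[0,0,0.02,0,0,0,-1],[0,0,0,0,0,0,-1],[0,0,0,0,0,0,-1],[0,0,0,0,0,0,-1],[0,0,0,0,0,0,-1]]

```text
time: 12.27
tool_pos: [0.5395, -0.2166, 0.2358]
tcp_rot: [3.136, 0.192, 0.0]
wrist_force: [0.6, -0.5, 2.3]
width: 0.107
grip_force: 43.9
```

```bash
python3 chk.py && python3 -c "
from workcell import bot; print(bot.finish_job())"
```

```text
12.2667 [ 0.53952697 -0.21656831  0.23583314] [3.13561695e+00 1.91799343e-01 2.35297152e-04] [ 0.59115558 -0.49448721  2.30681072]
plate 2389 0.06116870115083589
F [ 1.18593033 -0.35680238  2.69544285]
the job is handed in; nothing more can be done
None
```

I drew the probe card from the rack and pressed its pin into the ring with the board along the engraved line, sinking the table about 8 mm (half travel). I handed the job in at about 12.6 s with the card still gripped and pressed; both plain cards were still in the rack after the lift.

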